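# Wedge the rocking bench power supply steady

## Task

The grey bench power supply rocks because its front right rubber foot is worn short. With the fingertips, push the orange wedge along the bench, nose first, in under that foot until the supply no longer rocks, and prove it by pressing down firmly (at least half a kilo) on top of that corner for a moment: the supply must not give. Stop at snug, before the wedge shoves the supply along or jacks it out of level; pick up nothing, leave the tools, spool and bottle around alone, and let go at the end.

Things in the scene. Friction and masses are not known exactly. Their poses are not given: they have to be found in the camera images.
- supply: grey bench power supply, dark front panel: 140 mm deep (x), 120 wide (y), flat top at 86 mm, 0.8 to 1 kg, loose. Origin on the bench under its middle; x to its rear (panel looks along -x), y to its left. Domed rubber feet, 16 mm across, at x = +-54, y = +-45 mm; case underside at 12 mm. Knobs and posts stick out up to 17 mm in front, 20 mm or more above the bench. It rests level on three full feet
- worn_foot (a point): point on the axis of the worn front right foot (supply x = -54, y = -45 mm), on the bench; axes as the supply's. The worn foot's domed end hangs 3 to 7 mm above it, different every time. About 3 N down on top of this corner rocks the supply until the foot touches the bench; let go, it rocks back
- press_spot (a point): point on the supply's flat top straight above the worn foot, 86 mm above the bench: press here or within 30 mm of it; 16 mm from the front edge, 15 mm from the right edge of the top
- wedge: orange plastic wedge, 85 mm long (x), 36 wide (y), 50 g, loose, in front of the worn foot. Origin: underside's centre; x points to the thin nose (x = +42.5 mm, 1.5 mm thick); top rises straight to 13 mm at x = -27.5, then is flat to the upright heel face at x = -42.5. About 0.5 N slides it; taking up the foot, the push rises by 2 N or more; pushed on, it jacks and shoves the supply
- wedge_nose (a point): middle of the wedge's nose, on the bench; axes as the wedge's
- cutters: blue-handled flush cutters lying on the bench, 135 x 59 x 11 mm, loose; origin at the middle of the underside; not to be disturbed
- red_driver: red precision screwdriver lying on the bench, 156 x 12 x 12 mm, loose; origin at the middle of the underside, x along it; not to be disturbed
- tweezers: steel tweezers lying on the bench, 120 x 10 x 14 mm, loose; origin at the middle of the underside, x along it; not to be disturbed
- oil: small dark bottle with a red cap, 32 mm across, 75 mm tall, loose; origin under its middle; not to be disturbed
- spool: spool of solder with green flanges, 61 x 56 x 45 mm, loose; origin under its middle; not to be disturbed

How it is judged:
By the outcome, as a careful person would: the job done as asked, in the order asked, and still so for the second after the job is handed in, with the robot touching nothing.
It also fails if it takes over 38 s, if anything falls off the work surface, if the arm or the gripper's body presses on something with over 40 N, if the wrist force passes 120 N, or if a joint passes its speed limit or range.

## Robot

A 7-joint arm with a two-finger parallel gripper is mounted at the origin on a cart in front of the work surface, level with it; the furniture and walls round the work are solid. World frame = base frame: x ahead of the robot, y to its left, z up, the work surface at z = 0. Lengths are in m, angles in rad, forces in N, time in s.
With the tool pointing down it reaches from about 0.4 to 0.85 m from the base axis. Payload 10.4 kg.
Tool frame: the origin (TCP) lies on the front face of the gripper's body, between the roots of the fingers; the fingertips stand 70 mm ahead of it and the grasp point (between the pads) lies 51 mm ahead of it; z points along the fingers, y is the line along which they close (so a half turn about z gives the same grasp; the last joint's range is limited). The gripper opens to 87 mm and grips with 3 to 60 N. Pads are 19 mm wide; open, the fingers measure 117 mm over their backs; the gripper's body (75 mm by 190 mm) begins 51 mm behind the grasp point.
Start: joints at [-1.19, 0.332, -0.065, 1.46, 0.022, 1.35, -0.088], TCP at [0.246, 0.575, 0.292] pointing down, gripper open.
Joint ranges: [-2.6, 2.6], [-0.5, 2.12], [-1.47, 1.34], [0.16, 2.42], [-1.27, 4.41], [0.06, 2.06], [-2.6, 2.6]. Speed limits (rad/s): [2.22, 2.22, 2.79, 2.79, 3.14, 3.14, 3.14].

## Interface

Orientations are given as a unit quaternion [w, x, y, z].
In Python, from bench import telemetry, optics, workorder gives the robot as it stands.
- The arm moves only by the shell command python3 -m creep 'ROWS' [OPENING] [FORCE]. ROWS is a JSON object of lists of equal length, an entry for each row: "xyz": the shift along the tool's x, y, z in units of 25 mm (1.0 is 25 mm), a list of three; "roll": the turn about the tool's z in units of 8 degrees (1.0 is 8 degrees). In form: {"xyz": [[tx, ty, tz], ...], "roll": [roll, ...]}. A call has 1 to 12 rows; each row is the pose to reach, as a shift and turn from the pose commanded when the call began, along the tool's axes at that moment; what a row does not reach only later rows make up. A row lasts 1/8 s, in which the tool goes at most 62.5 mm and 10.7 degrees, less where a joint would pass 70% of its speed; a pose out of reach is approached as far as the arm can. A call with a gripper value outside its range is refused whole. OPENING is the opening, from -1 (shut) to 1 (fully open), set as the call begins (- or left out, the last holds). The fingers move at their own pace and stop on an object; FORCE is the grip in N (left out, the last holds). Time passes only in rows, so rows that repeat a pose let the fingers close. It gives the time, the measured TCP pose, the force, the opening and the grip force at its end, in the units of the state.
- telemetry.read_state(): the state, without advancing time (a new reading comes with each control period).
- optics.snapshot(name): name is "scene" or "top"; returns a dict with "color" (480x640x3 uint8, red, green, blue), "camera_matrix" (3x3 intrinsics, pixels), "origin" and "attitude" of the camera in the world. Camera axes: x right, y down, z forward; pixel columns grow to the right and rows downward; lengths in m; the calibration is good to about 2 mm. A picture is of the moment at which its call begins. There is no depth.
- workorder.sign_off(): hands the job in; it is judged then, once.
The state is a dict: "clock": time; "q": joint angles; "joint_vel": joint speeds; "effort": joint torques, N m; "tcp_pos": TCP position; "ee_rot": TCP orientation; "contact_force": force on the tool from outside, world axes, zero at the start; "torque": the same for the moment, N m; "finger_gap": finger opening in m; "gripper_force": force on a finger pad.
Only numpy, scipy, OpenCV 4.12 (cv2) and the standard library are available. Lean on these libraries where they do the work, as an engineer would, in place of code of your own. Each camera call takes 0.05 s, during which the arm holds its last target. There are 200 camera calls.

## Working session

There is one attempt and no reset: what is moved stays moved. The work goes in short steps, Python scripts to look and compute and a shell command to move; the robot and the scene stay as the last step left them, time stands still between calls to the robot, and variables do not carry over. Pictures are saved under pics/ and viewed, at most 10 in all, crops included, and the job is handed in when it is done.

```bash
mkdir -p pics; ls
python3 - <<'E'
from bench import telemetry, optics
import cv2
print(telemetry.read_state())
for n in("scene","top"):
    s=optics.snapshot(n); cv2.imwrite(f"pics/{n}0.png",s["color"][:,:,::-1]); print(n,s["camera_matrix"],s["origin"],s["attitude"])
E
```

```text
pics
{'clock': 0.0, 'q': array([-1.18961684,  0.33287144, -0.06471877,  1.4609438 ,  0.02159069,
        1.34992062, -0.08851776]), 'joint_vel': array([ 0.00091041,  0.00201319,  0.00013703,  0.0012305 , -0.0025278 ,
       -0.00056027, -0.00057022]), 'effort': array([-1.50694832e-03, -6.23261619e+01,  2.34126847e-02, -3.89902496e+01,
       -6.15440891e-02,  3.98537039e-02,  1.11741356e-04]), 'tcp_pos': array([0.24543341, 0.57447084, 0.29145301]), 'ee_rot': array([-1.19035146e-04,  2.00511701e-01,  9.79691040e-01, -7.14134976e-04]), 'contact_force': array([0.16072304, 0.56955949, 0.71477983]), 'torque': array([ 0.04222094,  0.00023414, -0.00415239]), 'gripper_force': 0.0, 'finger_gap': 0.08672297544576661}
scene [[622.58854674   0.         319.2958683 ]
 [  0.         622.58854674 246.16480295]
 [  0.           0.           1.        ]] [ 0.06566775 -0.98855881  0.85898674] [-0.43844037  0.86460228 -0.22044476  0.10787514]
top [[499.68767867   0.         320.45050872]
 [  0.         499.68767867 238.43729211]
 [  0.           0.           1.        ]] [ 0.44252667 -0.03893529  0.93277177] [-0.0434027   0.71118099 -0.69911447  0.059806  ]
```

View pics/scene0.png

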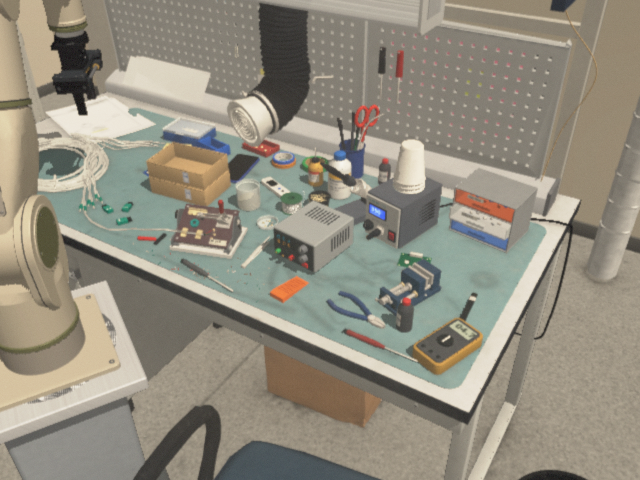

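View pics/top0.png

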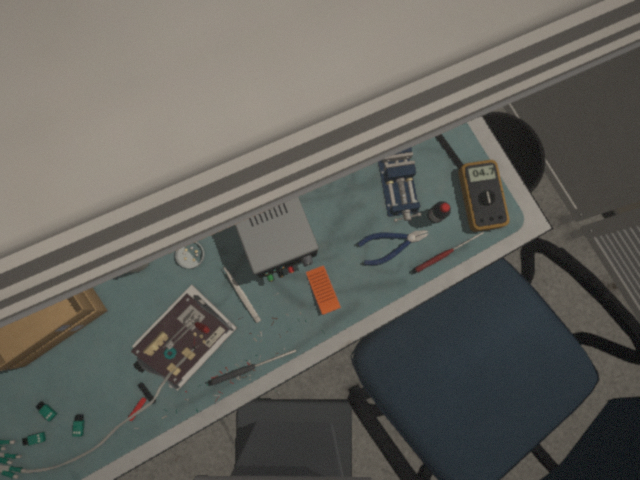

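The scene picture shows the supply at about (313,238) with the orange wedge at (290,290). In the top picture the supply is at (278,235), the wedge at (323,290), the cutters at (393,245) and the tweezers at (241,293).

```bash
cat > h.py <<'E'
import numpy as np, cv2
from bench import telemetry, optics
from scipy.spatial.transform import Rotation as R
def rot(q): return R.from_quat([q[1],q[2],q[3],q[0]]).as_matrix()
def cast(s,px,z):
    px=np.atleast_2d(px).astype(float); K=s["camera_matrix"]
    d=np.c_[px,np.ones(len(px))]@np.linalg.inv(K).T@rot(s["attitude"]).T
    o=np.array(s["origin"]); return o+d*((z-o[2])/d[:,2])[:,None]
def proj(s,P):
    p=(np.atleast_2d(P)-s["origin"])@rot(s["attitude"])@s["camera_matrix"].T
    return p[:,:2]/p[:,2:]
def big(m):
    c,_=cv2.findContours(m.astype(np.uint8),cv2.RETR_EXTERNAL,cv2.CHAIN_APPROX_NONE)
    return max(c,key=cv2.contourArea)
def orange(s,x0,x1,y0,y1):
    h=cv2.cvtColor(s["color"],cv2.COLOR_RGB2HSV)
    m=(h[...,0]>4)&(h[...,0]<18)&(h[...,1]>150)&(h[...,2]>90)
    k=np.zeros_like(m);k[y0:y1,x0:x1]=1
    return big(m&k)
E
python3 - <<'E'
from h import *
t=optics.snapshot("top"); s=optics.snapshot("scene")
for n,im,bx in(("top",t,(295,350,255,325)),("scene",s,(260,320,270,310))):
    c=orange(im,*bx); r=cv2.minAreaRect(c); b=cv2.boxPoints(r); print(n,cv2.contourArea(c),b.round(1).tolist())
    for z in (0,.007,.013): print(z,cast(im,b,z)[:,:2].round(4).tolist())
# supply top
h=cv2.cvtColor(t["color"],cv2.COLOR_RGB2HSV)
m=(h[...,1]<40)&(h[...,2]>95); k=np.zeros_like(m);k[195:285,225:330]=1
m=cv2.morphologyEx((m&k).astype(np.uint8),cv2.MORPH_CLOSE,np.ones((7,7)))
c=big(m); b=cv2.boxPoints(cv2.minAreaRect(c)); print("sup",cv2.contourArea(c),b.tolist())
P=cast(t,b,.086)[:,:2];print(P.round(4).tolist(),np.linalg.norm(np.diff(P,axis=0),axis=1))
ci=t["color"][185:335,220:430,::-1].copy()
cv2.drawContours(ci,[c-[220,185]],-1,(0,0,255),1)
a=cv2.resize(ci,None,fx=3.6,fy=3.6,interpolation=cv2.INTER_NEAREST)
cv2.imwrite("pics/c1.png",a)
st=telemetry.read_state(); print(rot(st["ee_rot"]).round(3))
E
```

```text
top 787.0 [[305.5, 272.20001220703125], [323.29998779296875, 265.20001220703125], [339.5, 307.0], [321.70001220703125, 313.8999938964844]]
0 [[0.5158, -0.0325], [0.5294, -0.0657], [0.4524, -0.0969], [0.4392, -0.064]]
0.007 [[0.5153, -0.0326], [0.5287, -0.0655], [0.4523, -0.0965], [0.4392, -0.0638]]
0.013 [[0.5148, -0.0326], [0.5282, -0.0653], [0.4523, -0.0961], [0.4393, -0.0637]]
scene 404.0 [[269.29998779296875, 291.5], [299.1000061035156, 271.6000061035156], [307.70001220703125, 284.5], [277.8999938964844, 304.3999938964844]]
0 [[0.4466, -0.0493], [0.5324, -0.0198], [0.5285, -0.0684], [0.445, -0.0954]]
0.007 [[0.4435, -0.057], [0.5286, -0.0277], [0.5247, -0.0759], [0.4419, -0.1026]]
0.013 [[0.4408, -0.0636], [0.5253, -0.0345], [0.5215, -0.0823], [0.4392, -0.1089]]
sup 6455.5 [[224.99996948242188, 195.0], [328.9999694824219, 195.0], [328.9999694824219, 284.0], [224.99996948242188, 284.0]]
[[0.64, 0.1084], [0.6438, -0.0714], [0.4897, -0.0733], [0.4868, 0.1018]] [0.17976687 0.15411966 0.17514037]
[[-0.92   0.393 -0.   ]
 [ 0.393  0.92  -0.001]
 [-0.    -0.001 -1.   ]]
```

View pics/c1.png

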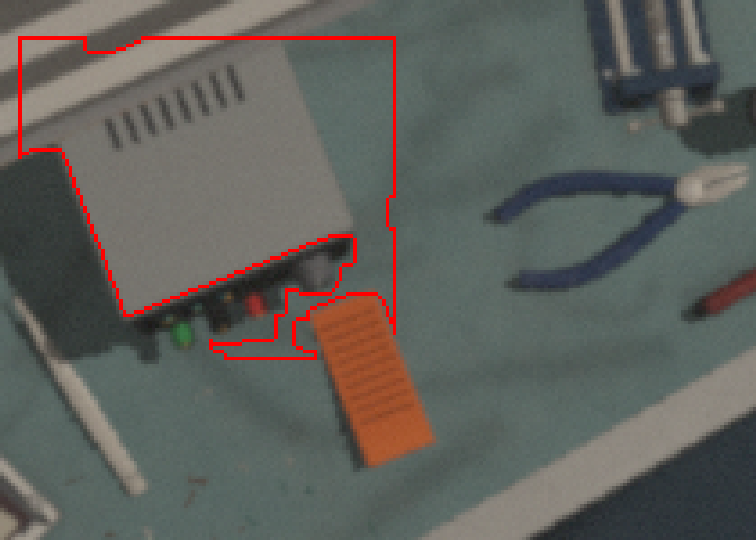

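The crop shows the top's front edge running cleanly from (124,316) to (352,233), and its right side up to (287,40). The wedge nose sits ahead of the front right knob, at about (345,305).

```bash
python3 - <<'E'
from h import *
t=optics.snapshot("top"); I=cv2.GaussianBlur(t["color"],(3,3),0).astype(int)
# grey-vs-teal and bright-vs-dark edges by scan lines
L=I.sum(2)/3; D=I[...,0]-I[...,1]
front=[]
for x in range(260,313,3):
    y0=int(272.8+(x-254.4)*(249.7-272.8)/(317.8-254.4)); col=L[y0-5:y0+6,x]; g=np.diff(col); i=np.argmin(g)
    front.append((x,y0-5+i+.5))
right=[]
for y in range(205,247,3):
    x0=int(299.7+(y-196.1)*(317.8-299.7)/(249.7-196.1)); r=D[y,x0-5:x0+6]; i=np.argmin(np.diff(r)); right.append((x0-5+i+.5,y))
left=[]
for y in range(230,268,3):
    x0=int(237.2+(y-226.7)*(254.4-237.2)/(272.8-226.7)); r=L[y,x0-6:x0+7]; i=np.argmax(np.diff(r)); left.append((x0-6+i+.5,y))
def line(p):
    P=cast(t,np.array(p),.086)[:,:2]; vx,vy,a,b=cv2.fitLine(P.astype(np.float32),cv2.DIST_HUBER,0,.001,.001).ravel()
    n=np.array([-vy,vx]); print(np.degrees(np.arctan2(vy,vx)),"res mm",(1e3*np.abs((P-[a,b])@n)).round(1)); return np.array([a,b]),np.array([vx,vy])
f,r,l=map(line,(front,right,left))
def X(a,b):
    k=np.linalg.solve(np.c_[a[1],-b[1]],b[0]-a[0]); return a[0]+k[0]*a[1]
FR,FL=X(f,r),X(f,l); print("FR",FR,"FL",FL,"w",np.linalg.norm(FR-FL))
E
python3 - <<'E'
E
```

```text
-67.14225 res mm [0.1 0.4 0.8 0.5 0.2 0.1 0.4 0.7 0.6 0.3 0.  0.3 0.6 0.7 0.4 0.1 0.2 0.6]
22.48824 res mm [0.  1.3 0.7 1.  0.3 0.  0.3 1.  0.9 0.4 0.1 0.3 0.6 0.7]
22.082333 res mm [0.1 0.1 0.2 0.4 0.6 0.8 0.7 0.5 0.3 0.2 0.  0.2 0.4]
FR [ 0.550571   -0.05490809] FL [0.50453895 0.0542897 ] w 0.118503615
```

```bash
python3 -m creep '{"xyz":[[-0.8,-0.75,0],[-2.4,-2.2,0],[-4,-3.8,0],[-5.7,-5.3,0],[-7.4,-6.9,0],[-9.1,-8.5,0],[-10.7,-10,0],[-12,-11.2,0],[-13,-13.4,0],[-14,-15.7,0],[-15,-17.9,0],[-15.9,-19.9,0]],"roll":[-0.5,-1.1,-1.7,-2.3,-2.9,-3.5,-4.1,-4.7,-5.2,-5.7,-5.7,-5.7]}' -1 10
python3 - <<'E'
from h import *
st=telemetry.read_state(); M=rot(st["ee_rot"]); print(st["clock"],M.round(3),st["contact_force"])
for n,T in(("preB",[.418,-.092,.0765]),): print(n,(M.T@(np.array(T)-st["tcp_pos"])/.025).round(2))
print(np.degrees(np.arctan2(M[1,1],M[0,1])))
E
```

```text
clock: 1.75
tcp_pos: [0.4152, -0.0411, 0.2924]
ee_rot: [0.0, -0.194, 0.981, 0.0]
contact_force: [0.1, 0.1, 0.5]
finger_gap: 0.0004
gripper_force: 0.0
1.75 [[-0.924 -0.382  0.001]
 [-0.382  0.924  0.001]
 [-0.001  0.    -1.   ]] [0.07706377 0.11667524 0.52407695]
preB [ 0.68 -1.93  8.63]
112.43100306708871
```

```bash
python3 -m creep '{"xyz":[[0.2,-0.7,0.5],[0.5,-1.4,2],[0.68,-1.93,4],[0.68,-1.93,6],[0.68,-1.93,7.6],[0.68,-1.93,8.5],[0.68,-1.93,8.63],[0.68,-1.93,8.63]],"roll":[0,0,0,0,0,0,0,0]}'
python3 - <<'E'
from h import *
t=optics.snapshot("top"); cv2.imwrite("pics/t2.png",cv2.resize(t["color"][215:345,240:420,::-1],None,fx=4,fy=4))
st=telemetry.read_state(); print(st["contact_force"],st["tcp_pos"])
E
```

```text
clock: 2.75
tcp_pos: [0.4187, -0.09, 0.0771]
ee_rot: [0.0, -0.195, 0.981, -0.0]
contact_force: [0.1, 0.6, 0.6]
finger_gap: 0.0004
gripper_force: 0.0
[ 0.20165554 -0.94387243  1.17584876] [ 0.41900389 -0.09000436  0.07740993]
```

View pics/t2.png

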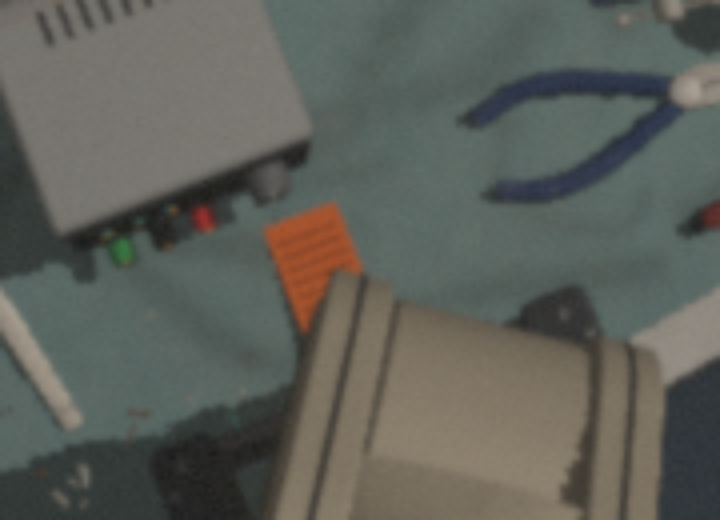

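The arm hides the heel, but the nose (305,218 in the crop) is square on and lined up with the foot. I'll push freely first, then take small steps while averaging the force.

```bash
cat > f.py <<'E'
from h import *
import sys
u=np.array([.924,.382,0]); F=[];P=[]
for i in range(int(sys.argv[1]) if len(sys.argv)>1 else 6):
    optics.snapshot("top"); s=telemetry.read_state(); F.append(s["contact_force"]); P.append(s["tcp_pos"])
F=np.array(F);P=np.mean(P,0); print("t",round(s["clock"],2),"push",round(float(-(F@u).mean()),2),"sd",round(float((F@u).std()),2),"F",F.mean(0).round(2),"along",round(float(P@u)*1e3,2),"tcp",P.round(4))
E
python3 f.py; python3 -m creep '{"xyz":[[-0.1,-0.05,0],[-0.3,-0.05,0],[-0.5,-0.05,0],[-0.7,-0.05,0],[-0.9,-0.05,0],[-1.1,-0.05,0],[-1.3,-0.05,0],[-1.5,-0.05,0],[-1.7,-0.05,0],[-1.9,-0.05,0],[-2.1,-0.05,0],[-2.3,-0.05,0]],"roll":[0,0,0,0,0,0,0,0,0,0,0,0]}'; python3 f.py
```

```text
t 3.1 push -0.24 sd 0.58 F [0.25 0.04 0.02] along 352.71 tcp [ 0.4189 -0.0899  0.0773]
clock: 4.6
tcp_pos: [0.4723, -0.0691, 0.0765]
ee_rot: [0.0, -0.195, 0.981, 0.0]
contact_force: [0.0, -0.9, -0.8]
finger_gap: 0.0005
gripper_force: 0.2
t 4.9 push 0.44 sd 0.62 F [-0.38 -0.22 -0.05] along 409.93 tcp [ 0.4722 -0.0691  0.0765]
```

```bash
for i in 1 2; do python3 -m creep '{"xyz":[[-0.08,0,0],[-0.16,0,0]],"roll":[0,0]}' >/dev/null; python3 f.py 4; done; python3 -m creep '{"xyz":[[-0.04,0,0],[-0.08,0,0]],"roll":[0,0]}'>/dev/null; python3 f.py 4
```

```text
t 5.35 push -0.09 sd 0.46 F [ 0.16 -0.13 -0.07] along 413.88 tcp [ 0.4758 -0.0675  0.0765]
t 5.8 push -0.1 sd 0.24 F [ 0.24 -0.32 -0.24] along 417.91 tcp [ 0.4796 -0.066   0.0765]
t 6.25 push -0.05 sd 0.45 F [ 0.1  -0.11  0.33] along 419.77 tcp [ 0.4813 -0.0653  0.0765]
```

```bash
for i in 1 2 3; do python3 -m creep '{"xyz":[[-0.04,0,0],[-0.08,0,0]],"roll":[0,0]}'|grep contact; python3 f.py 4; done
```

```text
contact_force: [0.6, -0.2, 0.4]
t 6.7 push -0.27 sd 0.25 F [0.26 0.06 0.54] along 421.81 tcp [ 0.4832 -0.0645  0.0765]
contact_force: [-0.1, -1.0, 0.2]
t 7.15 push 0.59 sd 0.41 F [-0.52 -0.29 -0.21] along 423.81 tcp [ 0.485  -0.0637  0.0765]
contact_force: [-0.2, 0.5, 0.2]
t 7.6 push 0.37 sd 0.55 F [-0.32 -0.2   0.13] along 425.79 tcp [ 0.4869 -0.063   0.0765]
```

Run:
```python
from h import *
s=optics.snapshot("scene"); cv2.imwrite("pics/s3.png",cv2.resize(s["color"][190:320,240:400,::-1],None,fx=4.5,fy=4.5,interpolation=2))
```

```text
(no output)
```

View pics/s3.png

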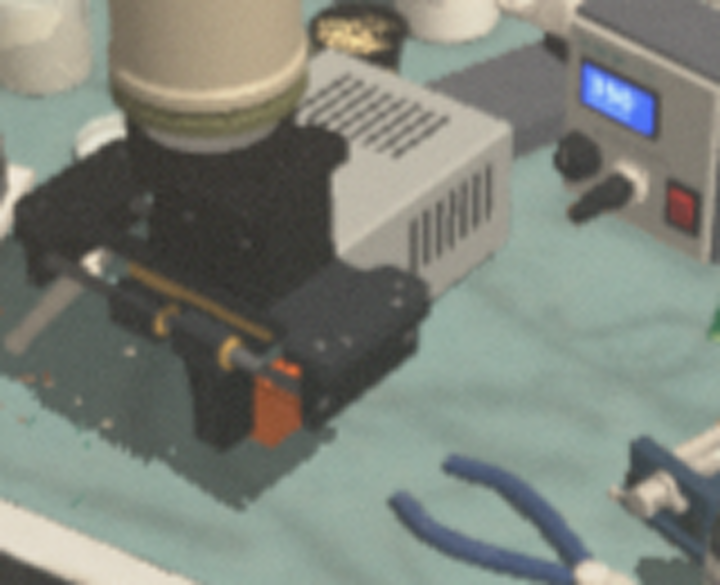

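The wedge (275,405) sits flat against the fingertips and runs in under the supply's corner. Nothing else is near it, so I'll continue.

```bash
for i in 1 2 3; do python3 -m creep '{"xyz":[[-0.04,0,0],[-0.08,0,0]],"roll":[0,0]}'|grep contact; python3 f.py 4; done
```

```text
contact_force: [-0.5, 0.6, -0.1]
t 8.1 push -0.49 sd 0.51 F [0.29 0.6  0.04] along 427.79 tcp [ 0.4887 -0.0622  0.0765]
contact_force: [-0.3, 0.3, -0.0]
t 8.55 push 0.38 sd 0.49 F [-0.42  0.02 -0.28] along 429.81 tcp [ 0.4906 -0.0615  0.0765]
contact_force: [0.6, -0.2, 0.1]
t 9.0 push -0.21 sd 0.36 F [ 0.1   0.31 -0.11] along 431.8 tcp [ 0.4924 -0.0607  0.0765]
```

```bash
for i in 1 2; do python3 -m creep '{"xyz":[[-0.04,0,0],[-0.08,0,0]],"roll":[0,0]}'|grep contact; python3 f.py 4; done
```

```text
contact_force: [-0.1, -0.0, -0.5]
t 9.45 push -0.25 sd 0.32 F [ 0.28 -0.02 -0.1 ] along 433.82 tcp [ 0.4943 -0.0599  0.0765]
contact_force: [-0.2, -0.0, -0.2]
t 9.9 push 0.42 sd 0.65 F [-0.52  0.16 -0.36] along 435.81 tcp [ 0.4961 -0.0592  0.0765]
```

```bash
for i in 1 2; do python3 -m creep '{"xyz":[[-0.03,0,0],[-0.06,0,0]],"roll":[0,0]}'|grep contact; python3 f.py 4; done
```

```text
contact_force: [-0.3, -0.7, -0.2]
t 10.35 push -0.25 sd 0.2 F [ 0.37 -0.26  0.23] along 437.27 tcp [ 0.4975 -0.0586  0.0765]
contact_force: [-1.9, -1.4, 2.2]
t 10.8 push 2.05 sd 0.6 F [-1.74 -1.16  1.23] along 438.5 tcp [ 0.4986 -0.0582  0.0764]
```

The push rose to 2 N, so it's snug. I'll back off gently, lift, and check that nothing shifted.

```bash
python3 -m creep '{"xyz":[[0.05,0,0],[0.2,0,0],[0.6,0,0],[1.2,0,0],[1.4,0,-1],[1.4,0,-2.5],[1.4,0,-4],[1.4,0,-4.5]],"roll":[0,0,0,0,0,0,0,0]}'; python3 f.py 4
python3 - <<'E'
from h import *
t=optics.snapshot("top"); s=optics.snapshot("scene")
a=cv2.resize(s["color"][215:305,260:360,::-1],None,fx=4,fy=4,interpolation=2);b=cv2.resize(t["color"][215:305,240:340,::-1],None,fx=4,fy=4,interpolation=2)
cv2.imwrite("pics/s4.png",np.hstack([a,b]))
E
```

```text
clock: 11.8
tcp_pos: [0.4665, -0.0719, 0.1908]
ee_rot: [0.002, -0.195, 0.981, 0.0]
contact_force: [-0.5, 0.0, 0.2]
finger_gap: 0.0005
gripper_force: 0.0
t 12.0 push -0.1 sd 0.45 F [ 0.14 -0.1   0.17] along 403.41 tcp [ 0.4662 -0.0716  0.1893]
```

View pics/s4.png

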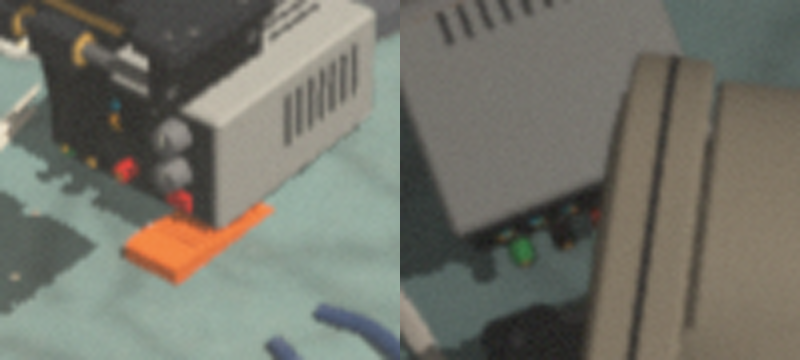

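The scene crop (left) shows the wedge under the front right foot with its heel at (125–180, 240–283) and its nose's right corner at (270,208). The supply stands as before. I'll check the lateral fit numerically.

Run:
```python
from h import *
s=optics.snapshot("scene")
u=np.array([.924,.382]);v=np.array([-.382,.924]); foot=np.array([.5597,-.0357])
for n,p,z in(("noseR",(327.5,267),.001),("heelRbot",(304.5,285.8),0),("heelLbot",(291.2,278.7),0),("topFRcorner",(260+217/4,215+127/4),.086)):
    P=cast(s,p,z)[0,:2]; print(n,P.round(4),"rel foot along,left mm",(1e3*np.array([(P-foot)@u,(P-foot)@v])).round(1))
st=telemetry.read_state(); M=rot(st["ee_rot"]);print((M.T@(np.array([.5597,-.0357,.161])-st["tcp_pos"])/.025).round(2), st["tcp_pos"])
```

```text
noseR [ 0.5947 -0.0368] rel foot along,left mm [ 31.9 -14.4]
heelRbot [ 0.5205 -0.0688] rel foot along,left mm [-48.9 -15.6]
heelLbot [ 0.5062 -0.0335] rel foot along,left mm [-48.6  22.5]
topFRcorner [ 0.5512 -0.0578] rel foot along,left mm [-16.3 -17.2]
[-4.02 -0.11  1.06] [ 0.46573951 -0.0715061   0.18779572]
```

Foot at d≈32 mm, centred to within 3 mm, and the supply's corner unmoved. Now the press.

```bash
python3 -m creep '{"xyz":[[-0.5,-0.05,0],[-1.5,-0.1,0],[-2.6,-0.1,0],[-3.5,-0.1,0.1],[-4,-0.1,0.4],[-4,-0.1,0.8],[-4,-0.1,1],[-4,-0.1,1.06]],"roll":[0,0,0,0,0,0,0,0]}'|grep tcp; python3 f.py 4; for i in 1 2; do python3 -m creep '{"xyz":[[0,0,0.04],[0,0,0.08]],"roll":[0,0]}'|grep -E "tcp|contact"; done; python3 f.py 3
```

```text
tcp_pos: [0.5591, -0.036, 0.1621]
t 13.35 push -0.29 sd 0.37 F [0.29 0.06 0.6 ] along 503.36 tcp [ 0.5596 -0.0358  0.1626]
tcp_pos: [0.5598, -0.0355, 0.1606]
contact_force: [0.5, 0.3, -0.1]
tcp_pos: [0.5598, -0.0355, 0.1584]
contact_force: [0.2, 0.3, 0.6]
t 14.0 push -0.15 sd 0.66 F [-0.02  0.44 -0.85] along 503.59 tcp [ 0.5597 -0.0356  0.1583]
```

```bash
for i in 1 2 3; do python3 -m creep '{"xyz":[[0,0,0.03]],"roll":[0]}'>/dev/null; python3 f.py 3; done
```

```text
t 14.28 push 0.14 sd 0.25 F [-0.16  0.    0.48] along 503.64 tcp [ 0.5598 -0.0356  0.1577]
t 14.55 push 0.6 sd 0.09 F [-0.66  0.01  0.08] along 503.64 tcp [ 0.5598 -0.0355  0.1569]
t 14.82 push 0.26 sd 0.49 F [-0.26 -0.06  0.13] along 503.63 tcp [ 0.5598 -0.0356  0.1562]
```

```bash
for i in 1 2 3; do python3 -m creep '{"xyz":[[0,0,0.02]],"roll":[0]}'>/dev/null; python3 f.py 4; done
```

```text
t 15.15 push 1.13 sd 0.21 F [-1.21 -0.03  2.91] along 503.66 tcp [ 0.5598 -0.0357  0.1559]
t 15.47 push 3.46 sd 0.14 F [-3.57 -0.43  7.96] along 503.66 tcp [ 0.5599 -0.0358  0.1557]
t 15.8 push 4.6 sd 0.57 F [-4.75 -0.54 12.56] along 503.66 tcp [ 0.5599 -0.0359  0.1556]
```

It's stiff: 12.5 N down with about 0.3 mm of movement. I'll ease slightly, hold briefly, lift clear and check.

```bash
python3 -m creep '{"xyz":[[0,0,-0.01],[0,0,-0.01],[0,0,-0.01],[0,0,-0.01]],"roll":[0,0,0,0]}'|grep -E "tcp|contact"; python3 -m creep '{"xyz":[[0,0,-0.1],[0,0,-0.5],[0,0,-1.5],[0,0,-3],[0.8,0,-4],[2.5,0,-4.5],[4.5,0,-4.5],[6,0,-4.5],[6,2,-4.5],[6,4,-4.5],[6,6,-4.5],[6,6,-4.5]],"roll":[0,0,0,0,0,0,0,0,0,0,0,0]}'
python3 - <<'E'
from h import *
t=optics.snapshot("top"); s=optics.snapshot("scene")
a=cv2.resize(s["color"][215:305,260:360,::-1],None,fx=4,fy=4,interpolation=2);b=cv2.resize(t["color"][205:295,240:340,::-1],None,fx=4,fy=4,interpolation=2)
cv2.imwrite("pics/s5.png",np.hstack([a,b]))
E
```

```text
tcp_pos: [0.5599, -0.0359, 0.1557]
contact_force: [-3.8, -1.2, 10.2]
clock: 17.8
tcp_pos: [0.3629, 0.0481, 0.268]
ee_rot: [0.0, -0.197, 0.98, 0.0]
contact_force: [0.1, -1.0, 0.0]
finger_gap: 0.0004
gripper_force: 0.0
```

View pics/s5.png

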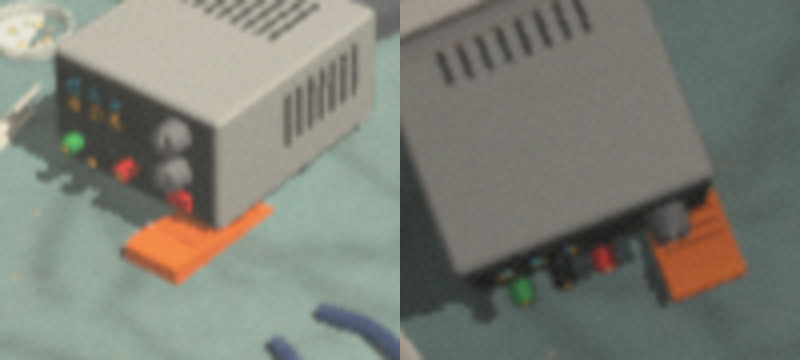

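The wedge and the supply are where they were before the press. The top's front right corner is at pixel (318,249.5), against (317.8,249.7) at the start. The arm is clear, so I'm handing in.

```bash
python3 -c "
from bench import workorder; print(workorder.sign_off())"
```

```text
the job is handed in; nothing more can be done
None
```

The wedge is snug under the worn foot: the supply held about 12 N pressed on that corner with roughly 0.3 mm of movement and did not shift, nothing else was touched, and I signed the job off at about 18 s with the arm clear (no verdict came back).

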